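Take the soldered plaque out of the bench vise and tilt it for inspection

ROBOT

A 7-joint arm with a two-finger parallel gripper is mounted at the origin on the work surface. World frame = base frame: x ahead of the robot, y to its left, z up, the work surface at z = 0. Lengths are in m, angles in rad, forces in N, time in s.
With the tool pointing down it reaches from about 0.4 to 0.875 m from the base axis. Payload 19.3 kg.
Tool frame: the origin (TCP) lies between the finger pads; the fingertips stand ahead of it and the grasp point (between the pads) lies 8 mm behind it (bot.tip_extent is the x of the fingertips in the tool frame, in m); x points along the fingers, y is the direction in which the jaws open and shut, and the axes are right-handed (so a half turn about x gives the same grasp; the last joint's range is limited). The gripper opens to 85 mm and grips with 20 to 120 N. Pads are 22 mm wide; open, the fingers measure 114 mm over their backs; the gripper's body (76 mm by 85 mm) begins 54 mm behind the grasp point. The pads swing forward as they close: fully open they stand 13 mm farther back than shut.
Start: joints at [1.076, 0.521, -0.036, 1.599, 0.021, 1.021, -0.113], TCP at [0.258, -0.569, 0.242] pointing down, gripper open.
Joint ranges: [-2.91, 2.91], [-0.3, 2.13], [-1.5, 1.42], [0.17, 2.43], [-1.26, 4.41], [0.16, 1.93], [-2.52, 2.52]. Speed limits (rad/s): [1.89, 1.89, 2.39, 2.39, 3.01, 3.01, 3.01].

INTERFACE

Orientations are given as [roll, pitch, yaw] about the fixed x, y, z axes, in that order (R = Rz(yaw) Ry(pitch) Rx(roll)).
In Python, from workcell import observe, grab_frame, camera_info, bot, nets gives the robot as it stands.
- The arm moves only by the tool jog_arm, never from a script. Its argument "commands" is a list of rows, each a list of 6 numbers: the shift along the tool's x, y, z in mm, then the turn, a rotation vector about the tool's x, y, z in rad. A call has 1 to 20 rows; each row shifts and turns the pose as measured when the row begins, along the tool's axes as they then stand; what a row does not reach is not made up. A row lasts 1/10 s, in which the tool goes at most 50 mm and 8.59 degrees, less where a joint would pass 70% of its speed; a pose out of reach is approached as far as the arm can. A call is refused whole if a number of a shift passes 50 or a number of a turn 0.15, either way. A call with a gripper value outside its range is refused whole. "gripper" is the closure in counts, from 0 (fully open) to 255 (shut), set as the call begins (left out, the last holds). The fingers move at their own pace and stop on an object; "newtons" is the grip in N (left out, the last holds). Time passes only in rows, so rows that do not move let the fingers close. It gives the time, the measured TCP pose, the force and the opening at its end, in the units of the state.
- observe(): the state, without advancing time (a new reading comes with each control period).
- grab_frame(name): name is "scene" or "top" or "wrist"; returns the picture (384x512x3 uint8, red, green, blue); there is no depth.
- camera_info(name): a dict with "fov_y" (degrees; the focal length in pixels is half the picture's height over the tangent of half this angle, whatever the lens; pixels are square), "cx", "cy" (the principal point, pixels), "R" (3x3) and "t" (3): a world point X has camera coordinates R X + t; the wrist camera has in their place "tool_from_camera" (4x4, takes a point from camera to tool coordinates, whose origin is the TCP and whose axes are the tool frame's). Camera axes: x right, y down, z forward; pixel columns grow to the right and rows downward; lengths in m; the calibration is good to about 2 mm. A picture is of the moment at which its call begins: read the wrist's pose just before it. camera_info takes no time and is no camera call.
- bot.job_done(): hands the job in, once; it reports no verdict.
Trained networks look in the newest picture that a camera, given by its name, has taken for a name from the list of things; names that differ only in an ending like _2 or _b are one class to them, and where a whole thing is asked for, a point or a joint stands for the part that bears it (a point fixed in the world has none). Each returns a list of dicts, best first, with "p" (0 to 1); they miss things now and then, are a little off and sometimes report something else, mostly with a low value. They report only what shows in the picture. A call takes as long as a camera call. They do not tell look-alikes from the thing itself.
- nets.find_in(camera, name): "rect" ([left, top, right, bottom] in pixels, round what is visible of it).
- nets.silhouettes(camera, name): "mask" (384x512 bool, what is visible of it) and "rect" ([left, top, right, bottom] in pixels, round what is visible of it).
- nets.pinpoint(camera, name): "location" ([column, row] in pixels: a listed point, or the origin of a listed thing).
The state is a dict: "clock": time; "qpos": joint angles; "qd": joint speeds; "joint_efforts": joint torques, N m; "position": TCP position; "tool_rot": TCP orientation; "force": force on the tool from outside, world axes, zero at the start; "moment": the same for the moment, N m; "grip_width": finger opening in m.
Only numpy, scipy, OpenCV 4.12 (cv2) and the standard library are available. Lean on these libraries where they do the work, as an engineer would, in place of code of your own. Each camera call takes 0.05 s, during which the arm holds its last target.

TASK

Slide the loose jaw of the small bench vise back at least 25 mm, leave it open, then lift the soldered brass plaque up out of the vise, at least 15 cm higher than it stood, and tip it back about 45 degrees so that its front, the side with the foot and the round stone setting, looks half-way up with the top edge still the upper one. Finish while holding it there, still and in the gripper: do not put it down or let go. Leave the steel block and the glass dish where they are.

Things in the scene. Friction and masses are not known exactly. Their poses are not given: they have to be found in the camera images.
- vise: Steel bench vise fixed to the bench, 200 mm long (x), 66 mm wide (y). Origin on the bench under the fixed jaw's face, mid-width. Its x axis is level and points from the fixed to the loose jaw, the way that jaw opens; z up. Bed between the jaws 20 mm, both jaws' tops 48 mm above the bench. Body from x = -48 to +152 mm, fixed jaw from -47 to -1 mm.
- jaw (a joint): Opening of the loose jaw in m: 0 shut, 0.042 at its stop; slides along the vise's +x, takes about 4 to 6 N, stays where left. Jaw 82 mm long, 66 mm wide, its face at vise x = 10 mm plus the opening. It is undercut and overhangs the plaque's foot by up to 13 mm: the plaque cannot be lifted until it is open by over 15 mm.
- post_grip (a point): Point on the axis of the loose jaw's post, a plain upright round steel pin 14 mm in diameter on the jaw's top, 56 mm behind the jaw's face; it moves with the jaw. The post reaches from 48 to 94 mm above the bench, this point is at 78 mm. Axes as the vise's. A dark collar 22 mm across, 4 mm high is round its root.
- plaque_mid (a point): Centre (half-way up) of the loose brass plaque: a flat plate 9 mm thick (x), 48 mm wide (y), 95 mm tall (z), 0.28 to 0.42 kg, upright on the vise bed between the jaws. Its x points out of its front, towards the loose jaw; z to its top edge. This point starts 67.5 mm above the bench, the top edge 115 mm; the top 67 mm stand free above the jaws. It may stand 8 mm off mid-jaw.
- plaque: The same plaque; origin at the middle of the plate's lower edge, same axes. On its front a foot 6 mm high juts out 14 mm along the whole lower edge, and a round stone setting 22 mm across juts out 4 mm, centred 44 mm above the lower edge (the top 40 mm are plain on both faces). The back is plain.
- bench_block: Bystander: plain square steel bench block, 60 x 60 mm, 22 mm high, loose, beside the vise. Origin at the centre of its underside.
- dish: Bystander: small green glass dish, 76 mm across, 32 mm high, loose, beside the vise. Origin at the centre of its underside.
Things that resemble listed ones, but are neither listed nor needed, are in the scene too. Of the things shaped like the plaque, the brass one is meant. What is shaped like the vise but brown is not meant.

How it is judged:
On the way, in this order (a step that is already met when the one before it is completed fails the run):
1. the loose jaw is open by 23 mm or more while the plaque still stands upright in the vise (value of joint jaw above 0.023 m and height (world z) of plaque_mid below 0.075 m and angle between plaque_mid's own z axis and vertical below 0.15 rad), for 0.2 s.
2. the plaque is in the gripper's fingers, lifted clear of the vise (height (world z) of plaque_mid above 0.14 m and contact force between plaque and the fingers above 1 N and contact force between plaque and vise below 0.3 N), for 0.2 s.
At the end, for the whole second after the job is handed in: The fingers hold the plaque still (over 1 N, under 30 mm/s), clear of the vise, its centre 205 mm or more above the bench (it starts at 67.5), its front axis and its top-edge axis each 27 to 62 degrees from straight up; the loose jaw is still open by 20 mm or more (height (world z) of plaque_mid above 0.205 m and angle between plaque_mid's own x axis and vertical between 0.48 and 1.09 rad and angle between plaque_mid's own z axis and vertical between 0.48 and 1.09 rad and contact force between plaque and the fingers above 1 N and contact force between plaque and vise below 0.3 N and linear speed of plaque below 0.03 m/s and angular speed of plaque below 0.2 rad/s and value of joint jaw above 0.02 m); the arm keeps its last pose, push and grip.
It fails at once if the steel block is shifted by more than 25 mm (distance of bench_block from where it was at the start of the episode above 0.025 m).
It fails at once if the glass dish is shifted by more than 25 mm (distance of dish from where it was at the start of the episode above 0.025 m).
It also fails if it takes over 43 s, if anything falls off the work surface, if the arm or the gripper's body presses on something with over 40 N, if the wrist force passes 120 N, or if a joint passes its speed limit or range.

## Working session

There is one attempt and no reset: what is moved stays moved. The work goes in short steps, Python scripts to look and compute and a tool call to move; the robot and the scene stay as the last step left them, time stands still between calls to the robot, and variables do not carry over. Pictures are saved under pics/ and viewed, and the job is handed in when it is done.

Besides the shell and the picture viewer there is one more tool, called after "Emit:" as name([rows], argument=value, ...), one row to a line, values as JSON. jog_arm: Moves the arm, as the interface text tells. Its arguments: {"type":"object","properties":{"commands":{"type":"array","items":{"type":"array","items":{"type":"number"}}},"gripper":{"type":"number"},"newtons":{"type":"number"}},"required":["commands"]}

```bash
ls; mkdir -p pics; cat > h.py <<'E'
import numpy as np, cv2
from workcell import observe, grab_frame, camera_info, bot, nets
def save(n,f):
    cv2.imwrite(f'pics/{f}.png',cv2.cvtColor(grab_frame(n),cv2.COLOR_RGB2BGR))
def K(ci):
    f=192/np.tan(np.radians(ci['fov_y'])/2); return f,ci['cx'],ci['cy']
def ray(n,uv):
    ci=camera_info(n); f,cx,cy=K(ci); d=np.array([(uv[0]-cx)/f,(uv[1]-cy)/f,1]);R=np.array(ci['R']);t=np.array(ci['t'])
    return -R.T@t, R.T@d
def atz(n,uv,z):
    c,d=ray(n,uv); return c+d*(z-c[2])/d[2]
def proj(n,X):
    ci=camera_info(n); f,cx,cy=K(ci); p=np.array(ci['R'])@np.array(X)+np.array(ci['t']); return np.array([cx+f*p[0]/p[2],cy+f*p[1]/p[2]])
E
python3 - <<'E'
from h import *
print(camera_info('scene'),camera_info('top'),camera_info('wrist'),bot.tip_extent)
save('scene','s0');save('top','t0')
for c in('scene','top'):
  for n in('vise','post_grip','plaque_mid','plaque','bench_block','dish'):
    print(c,n,[(np.round(r['location']),round(r['p'],2)) for r in nets.pinpoint(c,n)][:4])
print(observe())
E
```

```text
pics
{'fov_y': 55.437056394145564, 'cx': 250.36208520414698, 'cy': 187.2800634760259, 'R': array([[ 0.73379027,  0.67922777,  0.01419421],
       [ 0.53120979, -0.5606069 , -0.63524489],
       [-0.4235186 ,  0.47367662, -0.77218033]]), 't': array([-0.35094584, -0.17312533,  1.21407628])} {'fov_y': 42.46546486349504, 'cx': 245.40378496453351, 'cy': 197.97794843733453, 'R': array([[-0.01929788, -0.99977125,  0.00922217],
       [-0.9856339 ,  0.01747542, -0.16798938],
       [ 0.16778979, -0.01233153, -0.98574567]]), 't': array([0.03631493, 0.4431777 , 1.59234257])} {'fov_y': 63.61479303784708, 'cx': 253.0666532083192, 'cy': 192.9123354557617, 'tool_from_camera': array([[ 8.03673347e-04, -3.12421500e-01,  9.49943241e-01,
        -1.31350150e-01],
       [ 9.99999515e-01, -2.89981119e-04, -9.41392343e-04,
        -8.60410640e-04],
       [ 5.69576811e-04,  9.49943536e-01,  3.12421115e-01,
        -7.87323389e-02],
       [ 0.00000000e+00,  0.00000000e+00,  0.00000000e+00,
         1.00000000e+00]])} 0.011
scene vise [(array([208., 264.]), 0.81), (array([ 95., 228.]), 0.79)]
scene post_
[... 749 characters left out ...]
top dish [(array([268., 163.]), 0.64)]
{'clock': 0.7, 'qpos': array([ 1.07578148,  0.5213656 , -0.03630464,  1.59949536,  0.02120003,
        1.02110338, -0.11282123]), 'qd': array([ 0.00215812, -0.00090845,  0.00164353,  0.00123905,  0.00056175,
        0.00054219,  0.00023905]), 'joint_efforts': array([-3.59223541e-04, -9.26698136e+01,  1.97848700e+00, -3.70215690e+01,
        1.84316654e-02,  1.74002362e-03,  5.26537337e-05]), 'position': array([ 0.25757372, -0.56945213,  0.24231384]), 'tool_rot': array([ 1.86167797,  1.57078303, -0.85516003]), 'force': array([ 0.15834608, -0.61321478,  0.29574353]), 'moment': array([0.02240101, 0.0117694 , 0.01981042]), 'grip_width': 0.08556881608657067}
```

```bash
python3 - <<'E'
import cv2
for n,(x0,y0,x1,y1) in {'s0':(50,150,330,340),'t0':(210,100,400,290)}.items():
    a=cv2.imread(f'pics/{n}.png')[y0:y1,x0:x1]; s=min(800/a.shape[1],600/a.shape[0]); a=cv2.resize(a,None,fx=s,fy=s,interpolation=cv2.INTER_CUBIC);print(n,s)
    cv2.imwrite(f'pics/{n}c.png',a)
E
```

```text
s0 2.857142857142857
t0 3.1578947368421053
```

View pics/s0.png

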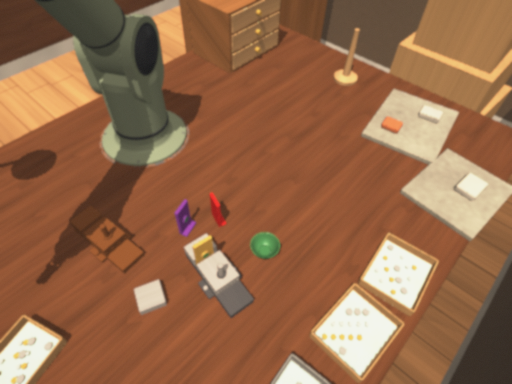

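View pics/s0c.png

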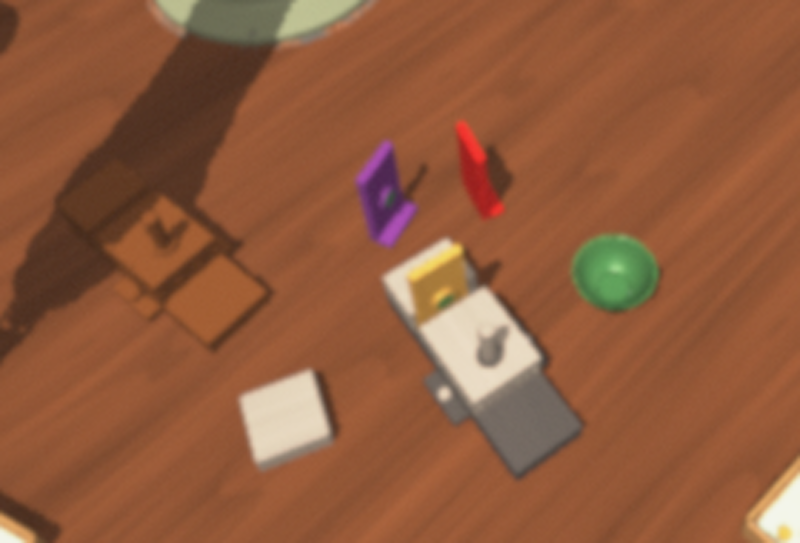

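View pics/t0c.png

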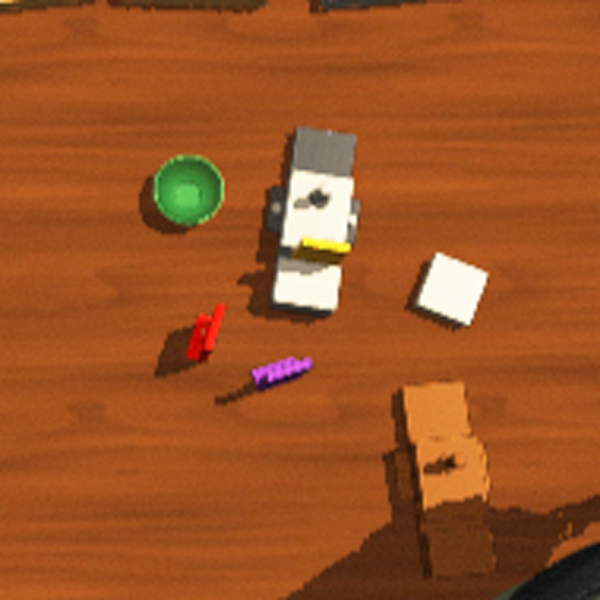

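The scene picture shows the steel vise with the brass plaque at about (203,250) and its post at (221,268). The dish is at (265,245) and the block at (152,298). The brown vise and the purple and red plaques are decoys. Next I estimate the poses.

```bash
python3 - <<'E'
from h import *
p1=atz('scene',(221,267),.078);p2=atz('top',(309,160),.078);print('post',p1,p2)
print('plq',atz('scene',(203,254),.0675),atz('top',(312,179),.0675))
print('vise',atz('scene',(208,264),0),atz('top',(308,184),0))
print('block',atz('scene',(152,298),.011)); print('dish',atz('scene',(265,247),.016),atz('top',(268,163),0.0))
# bed outline from top: crop coords -> z
g=lambda u,v:(210+u/3.158,100+v/3.158)
for q,z in (((298,128),.02),((357,135),.02),((272,305),.048),((333,313),.048),((302,239),.115),((350,244),.115),((318,198),.09)): print(q,atz('top',g(*q),z))
E
```

```text
post [ 0.56036135 -0.18819944  0.078     ] [ 0.55877927 -0.18117308  0.078     ]
plq [ 0.50126124 -0.19027104  0.0675    ] [ 0.49756073 -0.18989838  0.0675    ]
vise [ 0.49931001 -0.17935671  0.        ] [ 0.49448751 -0.18577198  0.        ]
block [ 0.47341389 -0.33114062  0.011     ]
dish [ 0.5770506  -0.05205088  0.016     ] [ 0.56998201 -0.05190984  0.        ]
(298, 128) [ 0.64152798 -0.1766559   0.02      ]
(357, 135) [ 0.63266834 -0.23999587  0.02      ]
(272, 305) [ 0.44365761 -0.13825016  0.048     ]
(333, 313) [ 0.43410936 -0.20133185  0.048     ]
(302, 239) [ 0.4987755  -0.16298146  0.115     ]
(350, 244) [ 0.49282163 -0.21094138  0.115     ]
(318, 198) [ 0.54674838 -0.18453948  0.09      ]
```

```bash
cat >> h.py <<'E'
from scipy.spatial.transform import Rotation as Ro
def toolR(o): return Ro.from_euler('xyz',o['tool_rot']).as_matrix()
def goal(yaw): # tool down, tool y along vise x (or minus) 
    y=np.array([np.cos(yaw),np.sin(yaw),0]);x=np.array([0,0,-1.]);return np.c_[x,y,np.cross(x,y)]
def delta(P,Rg):
    o=observe();R=toolR(o);print('pos',np.round(o['position'],4),'clock',o['clock'],'F',np.round(o['force'],1),'w',o['grip_width'])
    print('shift mm',np.round(R.T@(np.array(P)-o['position'])*1000,1),'rotvec tool',np.round(Ro.from_matrix(R.T@Rg).as_rotvec(),3))
E
python3 - <<'E'
from h import *
print(np.round(toolR(observe()),3))
for y in(-.15,-.15+np.pi): delta((.53,-.187,.25),goal(y))
E
```

```text
[[ 0.     0.412 -0.911]
 [-0.    -0.911 -0.412]
 [-1.     0.    -0.   ]]
pos [ 0.2576 -0.5695  0.2423] clock 0.7 F [ 0.2 -0.6  0.3] w 0.08556881608657067
shift mm [  -7.7 -236.2 -405.8] rotvec tool [-0.996  0.    -0.   ]
pos [ 0.2576 -0.5695  0.2423] clock 0.7 F [ 0.2 -0.6  0.3] w 0.08556881608657067
shift mm [  -7.7 -236.2 -405.8] rotvec tool [ 2.146 -0.    -0.   ]
```

Emit:
jog_arm([
  [0, -3, -40, -0.083, 0, 0],
  [0, -3, -40, -0.083, 0, 0],
  [0, -3, -40, -0.083, 0, 0],
  [0, -3, -40, -0.083, 0, 0],
  [0, -3, -40, -0.083, 0, 0],
  [0, -3, -40, -0.083, 0, 0],
  [0, -3, -40, -0.083, 0, 0],
  [0, -3, -40, -0.083, 0, 0],
  [0, -3, -40, -0.083, 0, 0],
  [0, -3, -40, -0.083, 0, 0],
  [0, 0, 0, 0, 0, 0],
], gripper=120, newtons=60)

```text
clock: 1.8
position: [0.5127, -0.2578, 0.2416]
tool_rot: [0.841, 1.569, -1.015]
force: [-0.4, -0.9, 0.5]
grip_width: 0.0451
```

```bash
python3 - <<'E'
from h import *
delta((.53,-.187,.25),goal(-.15))
save('wrist','w1')
for n in('vise','post_grip','plaque_mid','plaque'): print(n,[(np.round(r['location']),round(r['p'],2)) for r in nets.pinpoint('wrist',n)][:4])
E
```

```text
pos [ 0.5127 -0.2578  0.2416] clock 1.8 F [-0.4 -0.9  0.5] w 0.04507313763565993
shift mm [ -8.5  -3.3 -72.8] rotvec tool [-0.135  0.001 -0.001]
vise [(array([216., 102.]), 0.76), (array([ 58., 258.]), 0.62)]
post_grip [(array([283.,  97.]), 0.9), (array([ 65., 279.]), 0.88)]
plaque_mid [(array([97.,  6.]), 0.95), (array([ 88., 102.]), 0.92), (array([214., 110.]), 0.61)]
plaque [(array([222., 106.]), 0.88), (array([121.,  23.]), 0.82), (array([110., 100.]), 0.61)]
```

View pics/w1.png

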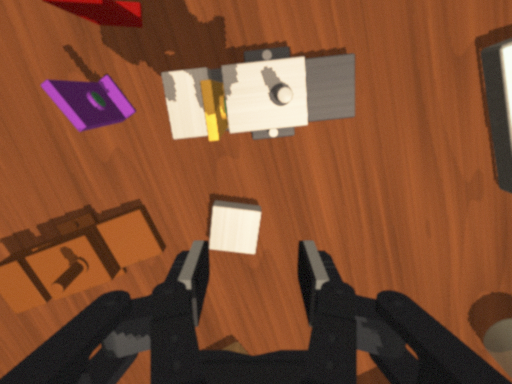

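The wrist view shows the vise with the jaw top corners at (222,65), (305,57), (309,125) and (229,133). The post top is at (283,93) and the plaque's top edge runs roughly from (208,81) to (214,140). Next I back-project these.

```bash
cat >> h.py <<'E'
def watz(uv,z,o=None):
    o=o or observe(); ci=camera_info('wrist'); f,cx,cy=K(ci); T=np.array(ci['tool_from_camera']);R=toolR(o)
    c=np.array(o['position'])+R@T[:3,3]; d=R@T[:3,:3]@np.array([(uv[0]-cx)/f,(uv[1]-cy)/f,1]); return c+d*(z-c[2])/d[2]
E
python3 - <<'E'
from h import *
for q,z in (((222,65),.048),((305,57),.048),((309,125),.048),((229,133),.048),((283,93),.094),((283,97),.078),((213,140),.115),((206,81),.115),((210,102),.0675),((214,110),.0675),((163,72),.048),((174,138),.048)): print(q,watz(q,z))
a=cv2.imread('pics/w1.png')[40:150,150:370]; cv2.imwrite('pics/w1c.png',cv2.resize(a,None,fx=3.6,fy=3.6,interpolation=cv2.INTER_CUBIC))
E
```

```text
(222, 65) [ 0.50990798 -0.15636077  0.048     ]
(305, 57) [ 0.58866598 -0.17306567  0.048     ]
(309, 125) [ 0.57697515 -0.23677727  0.048     ]
(229, 133) [ 0.49569989 -0.22037212  0.048     ]
(283, 93) [ 0.55579695 -0.19710444  0.094     ]
(283, 97) [ 0.55623546 -0.20099513  0.078     ]
(213, 140) [ 0.48875275 -0.21513588  0.115     ]
(206, 81) [ 0.49881032 -0.17009109  0.115     ]
(210, 102) [ 0.48991473 -0.18559012  0.0675    ]
(214, 110) [ 0.49110551 -0.1936117   0.0675    ]
(163, 72) [ 0.4527158 -0.1454378  0.048    ]
(174, 138) [ 0.43922525 -0.20845009  0.048     ]
```

View pics/w1c.png

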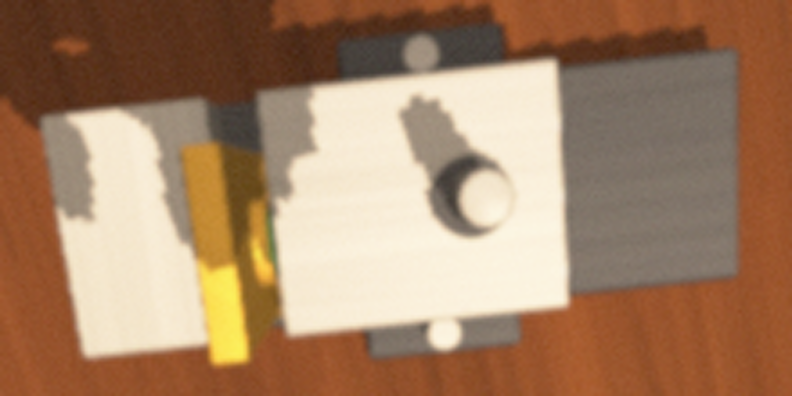

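```bash
python3 - <<'E'
from h import *
delta((.556,-.198,.14),goal(-.2))
E
```

```text
pos [ 0.5102 -0.2646  0.2413] clock 2.05 F [ 0.1 -0.1 -0.3] w 0.045324752629697686
shift mm [101.   24.3 -77.5] rotvec tool [-0.097  0.004 -0.   ]
```

The arm was still settling when that picture was taken, so I will measure again at rest.

Emit:
jog_arm([
  [0, 5, -15, -0.05, 0, 0],
  [0, 5, -20, -0.05, 0, 0],
  [0, 5, -15, 0, 0, 0],
  [0, 0, 0, 0, 0, 0],
  [0, 0, 0, 0, 0, 0],
  [0, 0, 0, 0, 0, 0],
])

```text
clock: 2.65
position: [0.5385, -0.2178, 0.2407]
tool_rot: [-0.081, 1.567, -1.845]
force: [-0.1, 0.1, 0.1]
grip_width: 0.0449
```

```bash
python3 - <<'E'
from h import *
import pickle
o=observe(); print(o['position'],o['qd'])
save('wrist','w2'); print(observe()['position'])
pickle.dump(o,open('o2.pkl','wb'))
for n in('vise','post_grip','plaque_mid','plaque'): print(n,[(np.round(r['location'],1),round(r['p'],2)) for r in nets.pinpoint('wrist',n)][:3])
a=cv2.imread('pics/w2.png')[60:230,130:390]; cv2.imwrite('pics/w2c.png',cv2.resize(a,None,fx=3,fy=3,interpolation=cv2.INTER_CUBIC))
E
```

```text
[ 0.53853711 -0.2178121   0.2406932 ] [ 7.31930635e-04 -7.12131563e-05  3.41934027e-03  1.40502414e-03
  4.84245990e-03  2.17988426e-03 -2.83167599e-03]
[ 0.53841092 -0.21803551  0.24070281]
vise [(array([ 38.1, 270.2]), 0.83), (array([208.4, 137.6]), 0.64)]
post_grip [(array([ 43.7, 295.6]), 0.89), (array([272.1, 145.8]), 0.68)]
plaque_mid [(array([205.8, 151.7]), 0.9), (array([99.9, 46.4]), 0.81), (array([ 83.6, 132.7]), 0.55)]
plaque [(array([212.5, 144.5]), 0.68), (array([104.2, 127.7]), 0.65), (array([123.8,  55.1]), 0.64)]
```

View pics/w2c.png

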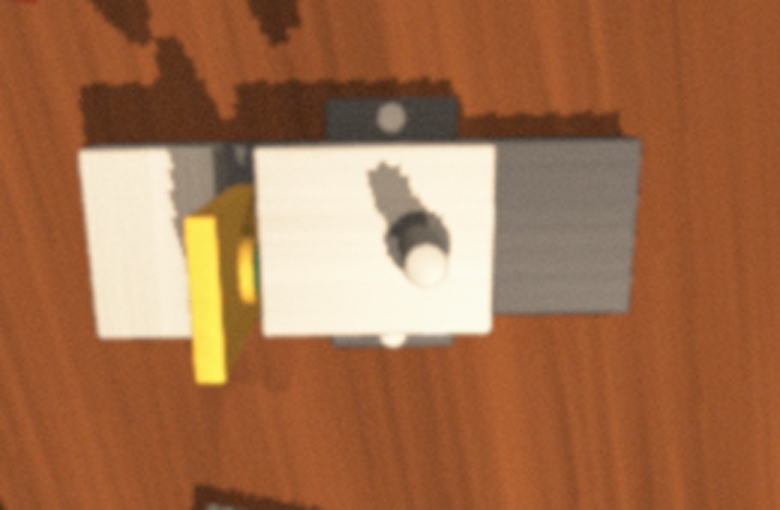

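In this crop the jaw top corners are at (254,146), (495,145), (491,331) and (263,335), and the post top is at (427,265). The plaque's top corners are at (185,217), (215,217), (197,382) and (226,382).

```bash
python3 - <<'E'
from h import *
import pickle
o=pickle.load(open('o2.pkl','rb'))
g=lambda q:(130+q[0]/3,60+q[1]/3)
def P(q,z):return watz(g(q),z,o)
c=[P(q,.048) for q in((254,146),(495,145),(491,331),(263,335))]
for i in c: print(i)
L=(c[1]+c[2]-c[0]-c[3])/2; W=(c[0]+c[1]-c[2]-c[3])/2
print('len',np.linalg.norm(L),np.arctan2(L[1],L[0]),'wid',np.linalg.norm(W),np.arctan2(-W[0],W[1]))
fl=[P(q,.048) for q in((79,149),(98,338))]; e=fl[0]-fl[1];print('fixed end',fl,np.arctan2(-e[0],e[1]))
yaw=np.arctan2(L[1],L[0]);u=np.array([np.cos(yaw),np.sin(yaw),0])
print('jaw centre->post',sum(c)/4+u*(.056-.041),'post top',P((427,265),.094),'net',watz((272.1,145.8),.078,o))
print('from fixed end: origin',sum(fl)/2+u*.047, 'from jaw',sum(c)/4-u*.051)
t=[P(q,.115) for q in((185,217),(215,217),(197,382),(226,382))]
print('plq',sum(t)/4); e=t[0]+t[1]-t[2]-t[3];print(np.linalg.norm(e)/2,np.arctan2(-e[0],e[1]), 'thick',np.linalg.norm(t[1]-t[0]))
delta((.558,-.19,.14),goal(yaw))
E
```

```text
[ 0.51056247 -0.14841934  0.048     ]
[ 0.59026666 -0.16375749  0.048     ]
[ 0.57912231 -0.22721418  0.048     ]
[ 0.49855906 -0.21291434  0.048     ]
len 0.0814924313034115 -0.18286245272014987 wid 0.06501433282341881 -0.17897430879855075
fixed end [array([ 0.45238905, -0.13797937,  0.048     ]), array([ 0.44005485, -0.20256952,  0.048     ])] -0.1886893065355291
jaw centre->post [ 0.55937753 -0.19080401  0.048     ] post top [ 0.55960151 -0.19073514  0.094     ] net [ 0.56020303 -0.19130481  0.078     ]
from fixed end: origin [ 0.49243833 -0.17882116  0.048     ] from jaw [ 0.49447794 -0.17880224  0.048     ]
plq [ 0.49617898 -0.18508135  0.115     ]
0.04728389618394813 -0.18114598118453823 thick 0.008210843938935017
pos [ 0.5383 -0.2183  0.2408] clock 2.9 F [-0.2  0.1 -0.5] w 0.04533583915656345
shift mm [100.6  13.8 -31.9] rotvec tool [-0.011  0.004  0.   ]
```

Emit:
jog_arm([
  [20, 8, -16, -0.01, 0.004, 0],
  [20, 7, -15, 0, 0, 0],
  [30, 0, 0, 0, 0, 0],
  [0, 0, 0, 0, 0, 0],
  [0, 0, 0, 0, 0, 0],
])

```text
clock: 3.4
position: [0.5598, -0.1919, 0.1704]
tool_rot: [1.273, 1.568, -0.485]
force: [0.3, 0.2, 0.7]
grip_width: 0.0449
```

```bash
python3 - <<'E'
from h import *
delta((.5595,-.1907,.072),goal(-.183))
E
```

```text
pos [ 0.5598 -0.1919  0.1704] clock 3.4 F [0.3 0.2 0.7] w 0.0449234453154539
shift mm [98.4 -0.8 -1.1] rotvec tool [-0.004  0.001 -0.002]
```

Emit:
jog_arm([
  [30, -0.5, -1, 0, 0, 0],
  [30, 0, 0, 0, 0, 0],
  [25, 0, 0, 0, 0, 0],
  [12, 0, 0, 0, 0, 0],
  [0, 0, 0, 0, 0, 0],
  [0, 0, 0, 0, 0, 0],
])

```text
clock: 4.0
position: [0.5638, -0.1949, 0.0797]
tool_rot: [1.332, 1.557, -0.43]
force: [0.4, 0.5, 0.3]
grip_width: 0.0452
```

```bash
python3 - <<'E'
from h import *
delta((.5595,-.1907,.072),goal(-.183))
save('wrist','w3')
E
```

```text
pos [ 0.5638 -0.1949  0.0797] clock 4.0 F [0.4 0.5 0.3] w 0.04515170795882789
shift mm [ 7.6 -5.2 -3.3] rotvec tool [-0.009  0.003 -0.013]
```

View pics/w3.png

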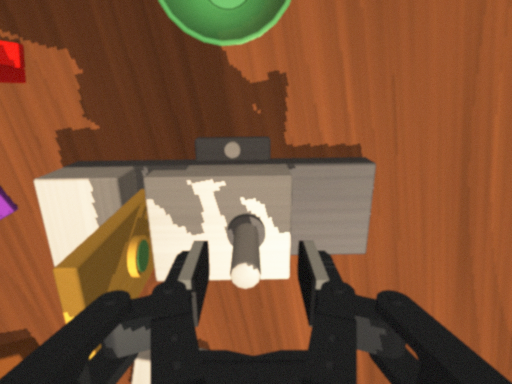

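The post sits between the fingers at about (245,275), roughly 5 mm left of centre, which agrees with the calculation. I will correct that and close.

Emit:
jog_arm([
  [4, -5, -3, -0.009, 0.003, -0.013],
  [3, 0, 0, 0, 0, 0],
  [0, 0, 0, 0, 0, 0],
  [0, 0, 0, 0, 0, 0],
])

```text
clock: 4.45
position: [0.5605, -0.1913, 0.0752]
tool_rot: [1.379, 1.568, -0.374]
force: [-1.3, 0.1, -0.3]
grip_width: 0.0451
```

Emit:
jog_arm([
  [0, 0, 0, 0, 0, 0],
  [0, 0, 0, 0, 0, 0],
  [0, 0, 0, 0, 0, 0],
  [0, 0, 0, 0, 0, 0],
  [0, 0, 0, 0, 0, 0],
], gripper=255)

```text
clock: 4.95
position: [0.5607, -0.1913, 0.0756]
tool_rot: [1.377, 1.567, -0.376]
force: [0.8, 0.4, 0.8]
grip_width: 0.0121
```

```bash
python3 - <<'E'
from h import *
u=np.array([np.cos(-.183),np.sin(-.183),0])
delta(np.array([.5595,-.1907,.072])+.034*u,goal(-.183))
E
```

```text
pos [ 0.5607 -0.1913  0.0756] clock 4.95 F [0.8 0.4 0.8] w 0.012120841271664977
shift mm [ 3.7 32.7 -0.4] rotvec tool [ 0.001  0.001 -0.004]
```

Emit:
jog_arm([
  [0, 6, 0, 0, 0, 0],
  [0, 7, 0, 0, 0, 0],
  [0, 7, 0, 0, 0, 0],
  [0, 7, 0, 0, 0, 0],
  [0, 7, 0, 0, 0, 0],
  [0, 2, 0, 0, 0, 0],
  [0, 0, 0, 0, 0, 0],
  [0, 0, 0, 0, 0, 0],
])

```text
clock: 5.75
position: [0.595, -0.1976, 0.0756]
tool_rot: [-1.255, 1.567, -3.008]
force: [-1.5, 0.6, 3.2]
grip_width: 0.0122
```

```bash
python3 - <<'E'
from h import *
u=np.array([np.cos(-.183),np.sin(-.183),0])
delta(np.array([.5595,-.1907,.072])+.034*u,goal(-.183))
save('scene','s3'); save('wrist','w4')
a=cv2.imread('pics/s3.png')[190:330,140:320]; cv2.imwrite('pics/s3c.png',cv2.resize(a,None,fx=4,fy=4,interpolation=cv2.INTER_CUBIC))
E
```

```text
pos [ 0.595  -0.1976  0.0756] clock 5.75 F [-1.5  0.6  3.2] w 0.012205413850065766
shift mm [ 3.6 -2.1 -0.3] rotvec tool [0.001 0.001 0.004]
```

View pics/s3c.png

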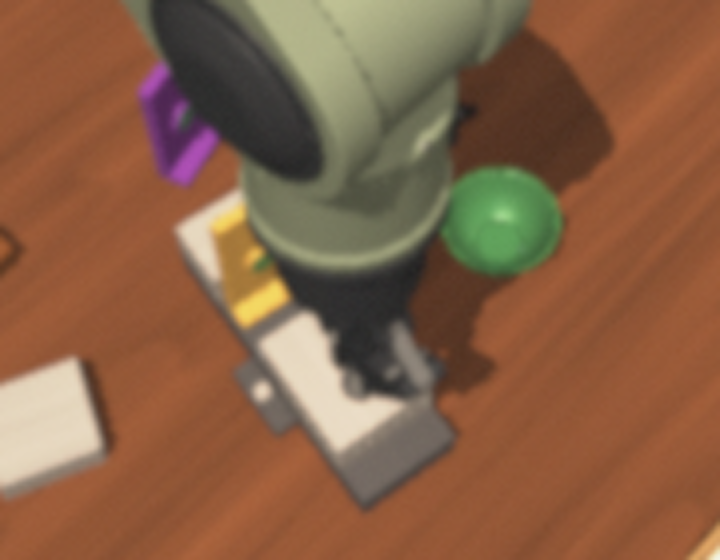

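View pics/w4.png

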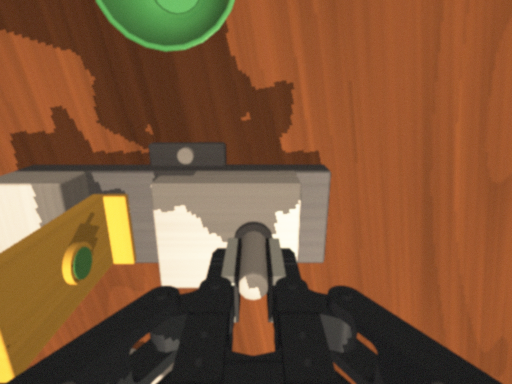

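The jaw is open by about 35 mm. The plaque is still upright and its foot is now visible. I will release the post and lift off.

Emit:
jog_arm([
  [0, 0, 0, 0, 0, 0],
  [0, 0, 0, 0, 0, 0],
  [0, 0, 0, 0, 0, 0],
  [0, 0, 0, 0, 0, 0],
], gripper=110)

```text
clock: 6.25
position: [0.595, -0.1976, 0.0753]
tool_rot: [-1.258, 1.567, -3.011]
force: [-0.1, -0.7, 0.2]
grip_width: 0.0488
```

Emit:
jog_arm([
  [-25, 0, 0, 0, 0, 0],
  [-40, 0, 0, 0, 0, 0],
  [-40, 0, 0, 0, 0, 0],
  [-35, 0, 0, 0, 0, 0],
  [-5, -15, -15, 0, 0, 0],
  [0, -20, -25, 0, 0, 0],
  [0, -10, -20, 0, 0, 0],
  [0, 0, 0, 0, 0, 0],
  [0, 0, 0, 0, 0, 0],
  [0, 0, 0, 0, 0, 0],
])

```text
clock: 7.25
position: [0.5609, -0.1291, 0.2266]
tool_rot: [-1.141, 1.568, -2.895]
force: [0.0, 0.3, -0.8]
grip_width: 0.0486
```

```bash
python3 - <<'E'
from h import *
import pickle
o=observe(); print(o['position'],np.abs(o['qd']).max())
save('wrist','w5')
pickle.dump(o,open('o5.pkl','wb'))
for n in('post_grip','plaque_mid','plaque'): print(n,[(np.round(r['location'],1),round(r['p'],2)) for r in nets.pinpoint('wrist',n)][:3])
delta((.496,-.185,.2),goal(-.183))
E
```

```text
[ 0.56091134 -0.12906009  0.22660219] 0.006655051551603512
post_grip [(array([297.8, 241.3]), 0.81)]
plaque_mid [(array([104.8, 142.4]), 0.89), (array([ 84.3, 219.1]), 0.89), (array([201.9, 240.7]), 0.63)]
plaque [(array([210. , 222.4]), 0.96), (array([125.2, 138.6]), 0.6), (array([105.5, 204.3]), 0.6)]
pos [ 0.5608 -0.1292  0.2264] clock 7.45 F [-0.2  0.   0.3] w 0.048713132628713574
shift mm [ 26.6 -53.4  66.7] rotvec tool [-0.001  0.001  0.003]
```

View pics/w5.png

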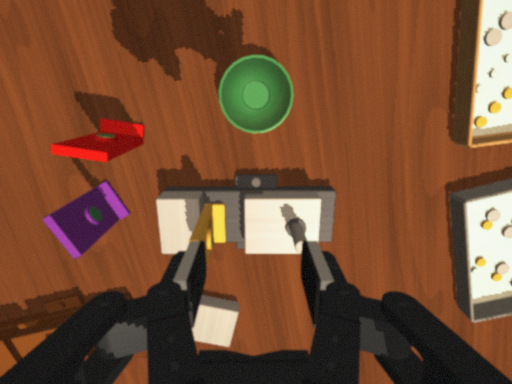

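```bash
python3 - <<'E'
from h import *
import pickle
o=pickle.load(open('o5.pkl','rb'))
a=cv2.imread('pics/w5.png')[170:270,140:350]; cv2.imwrite('pics/w5c.png',cv2.resize(a,None,fx=3.8,fy=3.8,interpolation=cv2.INTER_CUBIC))
u=np.array([np.cos(-.183),np.sin(-.183)])
for q in((245,197),(245,254),(322,197)): p=watz(q,.048,o); print(p,'opening',(p[:2]-[.4935,-.1788])@u-.01)
E
```

```text
[ 0.54538239 -0.15298053  0.048     ] opening 0.03631743532393807
[ 0.53242453 -0.21963829  0.048     ] opening 0.035706336864208106
[ 0.62544612 -0.16775649  0.048     ] opening 0.11773320960188709
```

View pics/w5c.png

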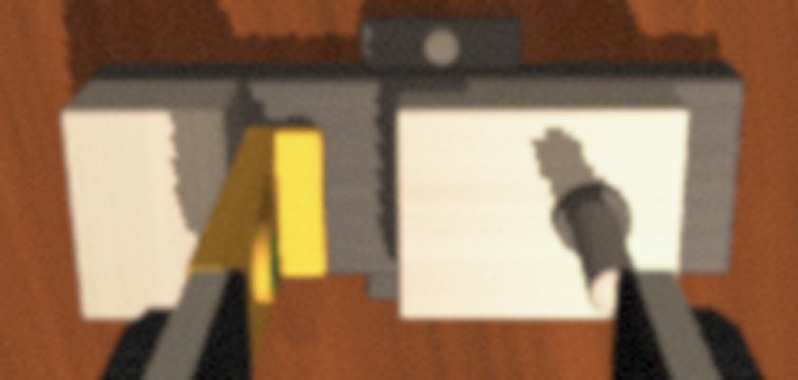

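The jaw measures 36 mm open and the plaque is standing. I will move above the plaque.

Emit:
jog_arm([
  [0, -15, 20, 0, 0, 0],
  [5, -20, 25, 0, 0, 0],
  [15, -18, 20, 0, 0, 0],
  [10, 0, 0, 0, 0, 0],
  [0, 0, 0, 0, 0, 0],
  [0, 0, 0, 0, 0, 0],
])

```text
clock: 8.05
position: [0.4955, -0.1862, 0.1951]
tool_rot: [-1.513, 1.568, 3.014]
force: [-0.7, 0.1, -0.5]
grip_width: 0.0488
```

```bash
python3 - <<'E'
from h import *
import pickle
delta((.496,-.185,.091),goal(-.183))
o=observe(); save('wrist','w6'); pickle.dump(o,open('o6.pkl','wb'))
E
```

```text
pos [ 0.4955 -0.1862  0.1951] clock 8.05 F [-0.7  0.1 -0.5] w 0.04880156660235762
shift mm [104.1   0.6  -1.3] rotvec tool [-0.002  0.     0.003]
```

View pics/w6.png

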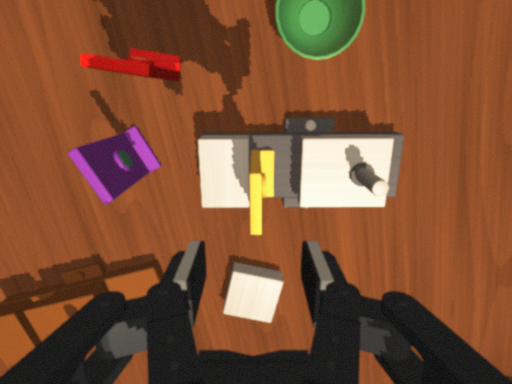

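```bash
python3 - <<'E'
from h import *
import pickle
o=pickle.load(open('o6.pkl','rb'))
t=[watz(q,.115,o) for q in((256,175.5),(257,234.5))]; print(t,sum(t)/2,np.linalg.norm(t[0]-t[1]))
R=toolR(o); print('in tool',R.T@(sum(t)/2-o['position'])*1000)
E
```

```text
[array([ 0.49993341, -0.16304754,  0.115     ]), array([ 0.49232942, -0.20824015,  0.115     ])] [ 0.49613141 -0.18564385  0.115     ] 0.04582785553987376
in tool [80.0539089   0.73340672 -0.69437549]
```

The plaque's top centre is at (0.4961, -0.1856), which agrees with the earlier measurement. I will descend to TCP z of about 0.09.

Emit:
jog_arm([
  [30, 0.5, -1, 0, 0, 0.003],
  [30, 0, 0, 0, 0, 0],
  [20, 0, 0, 0, 0, 0],
  [0, 0, 0, 0, 0, 0],
  [0, 0, 0, 0, 0, 0],
])

```text
clock: 8.6
position: [0.5014, -0.1829, 0.1157]
tool_rot: [1.656, 1.564, -0.096]
force: [-0.3, -0.1, 0.9]
grip_width: 0.0484
```

```bash
python3 - <<'E'
from h import *
delta((.496,-.1853,.090),goal(-.183))
save('wrist','w7')
E
```

```text
pos [ 0.5014 -0.1829  0.1157] clock 8.6 F [-0.3 -0.1  0.9] w 0.04842732361442103
shift mm [25.6 -5.   3.4] rotvec tool [ 0.002 -0.001 -0.007]
```

View pics/w7.png

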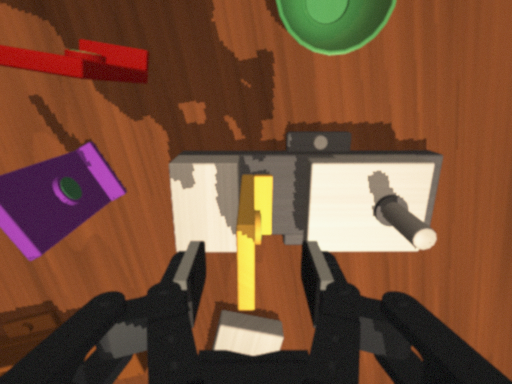

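Emit:
jog_arm([
  [0, -5, 3, 0, 0, -0.007],
  [10, -1, 0, 0, 0, 0],
  [10, 0, 0, 0, 0, 0],
  [5, 0, 0, 0, 0, 0],
  [0, 0, 0, 0, 0, 0],
  [0, 0, 0, 0, 0, 0],
])

```text
clock: 9.25
position: [0.4958, -0.1854, 0.0913]
tool_rot: [1.503, 1.568, -0.249]
force: [0.5, -0.1, -0.4]
grip_width: 0.0487
```

```bash
python3 - <<'E'
from h import *
delta((.496,-.1853,.090),goal(-.183))
E
```

```text
pos [ 0.4958 -0.1854  0.0913] clock 9.25 F [ 0.5 -0.1 -0.4] w 0.04868652804471741
shift mm [ 1.3  0.2 -0.2] rotvec tool [ 0.002  0.    -0.003]
```

Emit:
jog_arm([
  [-3, 0, 0, 0, 0, 0],
  [0, 0, 0, 0, 0, 0],
  [0, 0, 0, 0, 0, 0],
  [0, 0, 0, 0, 0, 0],
  [0, 0, 0, 0, 0, 0],
  [0, 0, 0, 0, 0, 0],
  [0, 0, 0, 0, 0, 0],
], gripper=255, newtons=90)

```text
clock: 9.95
position: [0.496, -0.1854, 0.095]
tool_rot: [1.514, 1.567, -0.238]
force: [-0.4, 0.6, -1.3]
grip_width: 0.0077
```

```bash
python3 - <<'E'
from h import *
delta((.496,-.1853,.090),goal(-.183))
save('wrist','w8')
E
```

```text
pos [ 0.496  -0.1854  0.095 ] clock 9.95 F [-0.4  0.6 -1.3] w 0.00773418262451226
shift mm [ 5.  -0.1 -0.1] rotvec tool [ 0.002  0.    -0.004]
```

View pics/w8.png

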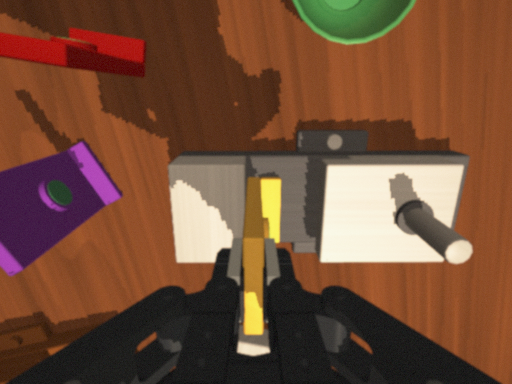

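The plaque is gripped, with the reading biased about 1–2 mm low as it was on the post. I will lift it straight up.

Emit:
jog_arm([
  [-10, 0, 0, 0, 0, 0],
  [-15, 0, 0, 0, 0, 0],
  [-20, 0, 0, 0, 0, 0],
  [-20, 0, 0, 0, 0, 0],
  [-20, 0, 0, 0, 0, 0],
  [-20, 0, 0, 0, 0, 0],
  [-20, 0, 0, 0, 0, 0],
  [-20, 0, 0, 0, 0, 0],
  [-20, 0, 0, 0, 0, 0],
  [-15, 0, 0, 0, 0, 0],
  [-10, 0, 0, 0, 0, 0],
  [0, 0, 0, 0, 0, 0],
  [0, 0, 0, 0, 0, 0],
  [0, 0, 0, 0, 0, 0],
  [0, 0, 0, 0, 0, 0],
])

```text
clock: 11.5
position: [0.4924, -0.1837, 0.2975]
tool_rot: [2.209, 1.569, 0.459]
force: [-1.0, 0.4, -4.6]
grip_width: 0.0076
```

```bash
python3 - <<'E'
from h import *
o=observe();print(o['qpos'],o['grip_width'],o['force'])
save('scene','s9')
R=toolR(o)
for a in(.785,-.785): print(a, (R@Ro.from_rotvec([0,0,a]).as_matrix())[:,0])
E
```

```text
[ 0.54401614  0.32334363 -0.38280155  1.77888509  0.13526008  1.06417255
 -0.06595918] 0.00760653835308866 [-1.01383248  0.38934222 -4.60696545]
0.785 [ 0.69630368 -0.12574674 -0.70664627]
-0.785 [-0.69464705  0.126565   -0.70812906]
```

View pics/s9.png

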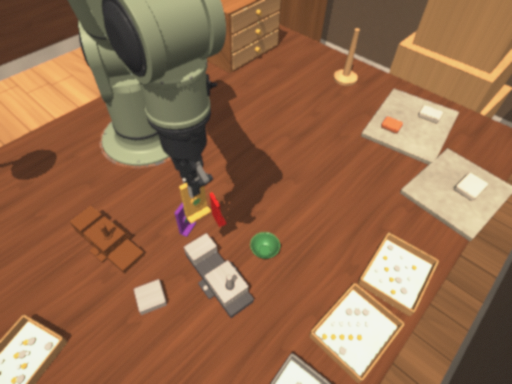

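The plaque is up and clear of the vise. I will tilt it back by turning positively about tool z.

Emit:
jog_arm([
  [0, 4, 0, 0, 0, 0.06],
  [0, 4, 0, 0, 0, 0.06],
  [0, 4, 0, 0, 0, 0.06],
  [0, 4, 0, 0, 0, 0.06],
  [0, 4, 0, 0, 0, 0.06],
  [0, 4, 0, 0, 0, 0.06],
  [0, 0, 0, 0, 0, 0],
  [0, 0, 0, 0, 0, 0],
])

```text
clock: 12.35
position: [0.5147, -0.1873, 0.2973]
tool_rot: [1.577, 1.206, -0.173]
force: [-0.2, -0.3, -2.4]
grip_width: 0.0076
```

```bash
python3 - <<'E'
from h import *
o=observe();print(np.round(o['qpos'],3),o['position'],o['grip_width'],o['force'],np.round(toolR(o),3))
E
```

```text
[ 0.612  0.197 -0.406  2.01   0.104  0.588 -0.028] [ 0.51468343 -0.18733206  0.29729962] 0.007628561667427508 [-0.18546702 -0.25871104 -2.40000502] [[ 0.352  0.919 -0.178]
 [-0.061 -0.167 -0.984]
 [-0.934  0.357 -0.002]]
```

Emit:
jog_arm([
  [-2, 10, 0, 0, 0, 0.03],
  [-2, 14, 0, 0, 0, 0.05],
  [0, 14, 0, 0, 0, 0.05],
  [0, 14, 0, 0, 0, 0.05],
  [0, 14, 0, 0, 0, 0.05],
  [0, 14, 0, 0, 0, 0.05],
  [0, 12, 0, 0, 0, 0.05],
  [0, 8, 0, 0, 0, 0.05],
  [0, 0, 0, 0, 0, 0],
  [0, 0, 0, 0, 0, 0],
  [0, 0, 0, 0, 0, 0],
  [0, 0, 0, 0, 0, 0],
])

```text
clock: 13.55
position: [0.6074, -0.2029, 0.3541]
tool_rot: [1.578, 0.813, -0.171]
force: [0.5, -0.4, -4.4]
grip_width: 0.0075
```

```bash
python3 - <<'E'
from h import *
o=observe();R=toolR(o);print(np.round(o['qpos'],3),o['position'],o['grip_width'],o['force'],np.round(R,3),np.abs(o['qd']).max())
print('top-axis tilt',np.degrees(np.arccos(-R[2,0])),'front tilt',np.degrees(np.arccos(R[2,1])))
save('scene','s10');save('wrist','w10')
a=cv2.imread('pics/s10.png')[130:330,120:320]; cv2.imwrite('pics/s10c.png',cv2.resize(a,None,fx=3,fy=3,interpolation=cv2.INTER_CUBIC))
E
```

```text
[ 0.631  0.192 -0.423  2.044  0.159  0.167 -0.078] [ 0.60739605 -0.20286316  0.35408514] 0.007539345961002711 [ 0.50910674 -0.35638904 -4.35438206] [[ 0.678  0.714 -0.175]
 [-0.117 -0.131 -0.984]
 [-0.726  0.688 -0.005]] 0.006600990021369438
top-axis tilt 43.44230944659728 front tilt 46.559256917840884
```

View pics/s10c.png

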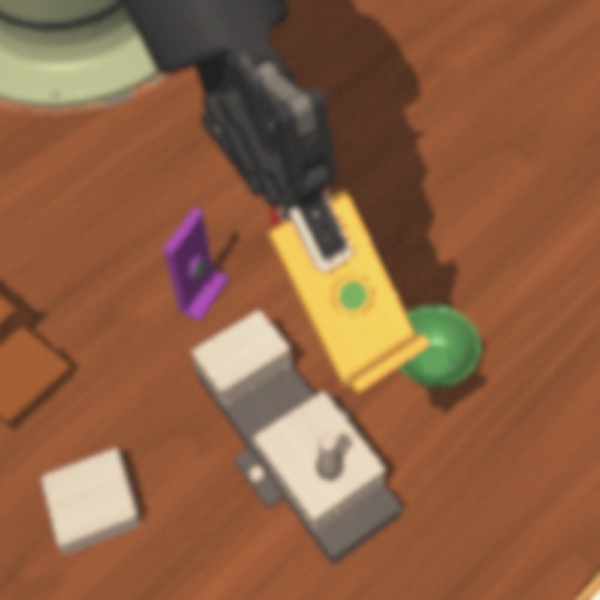

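View pics/w10.png

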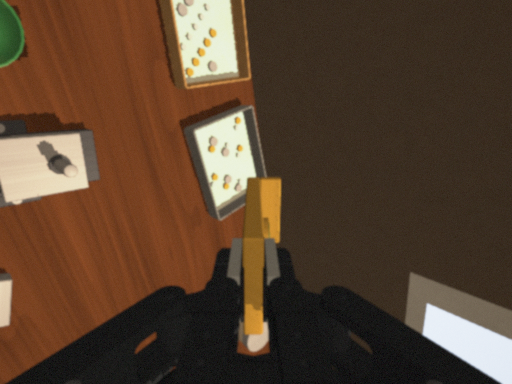

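The plaque is tipped to 43°, with its front facing up and no slip in the fingers. Joint 6 is very close to its lower limit (0.167 against 0.16), so I will back off a few degrees.

Emit:
jog_arm([
  [0, 0, 0, 0, 0, -0.03],
  [0, 0, 0, 0, 0, -0.03],
  [0, 0, 0, 0, 0, 0],
  [0, 0, 0, 0, 0, 0],
  [0, 0, 0, 0, 0, 0],
  [0, 0, 0, 0, 0, 0],
  [0, 0, 0, 0, 0, 0],
])

```text
clock: 14.35
position: [0.607, -0.2027, 0.3538]
tool_rot: [1.579, 0.873, -0.17]
force: [-0.1, 0.1, -3.1]
grip_width: 0.0079
```

```bash
python3 - <<'E'
from h import *
o=observe();R=toolR(o);print(np.round(o['qpos'],3),o['position'],o['grip_width'],np.abs(o['qd']).max(),o['clock'])
print('top-axis tilt',np.degrees(np.arccos(-R[2,0])),'front tilt',np.degrees(np.arccos(R[2,1])),'mid',o['position']+R[:,0]*.028)
if abs(o['qd']).max()<.03 and o['qpos'][5]>.18: print(bot.job_done())
E
```

```text
[ 0.634  0.2   -0.433  1.997  0.15   0.267 -0.07 ] [ 0.60700106 -0.20273585  0.35378684] 0.007884979219965666 0.0052202336087527924 14.35
top-axis tilt 39.98690664990606 front tilt 50.01460795128087 mid [ 0.62473421 -0.20578361  0.33233348]
the job is handed in; nothing more can be done
None
```

The job is handed in, with the plaque held up and tipped back in the gripper. The clock stood at about 14.4 s of the 43 s allowed; the hand-in reports no verdict.

- **Jaw:** I gripped the post and slid the jaw open. The wrist picture measured it 36 mm open, and the plaque was still standing. The last scene picture shows it still wide open.
- **Plaque:** I gripped it by its plain top part, lifted it straight up and tipped it back. By the tool pose, its centre is about 0.33 m above the bench. Its top-edge axis is about 40° from vertical and its front about 50°. The arm was essentially still, and the pictures just before the last small turn showed no slip.
- **Bystanders:** In the last scene picture, the steel block and glass dish look unmoved. I did not measure their positions again.

**Checks that were off:**
- My first wrist measurement was about 7 mm off because the arm was still settling. I repeated it at rest before acting on it.
- The gripper opening read 1–2 mm under the true size on both grips.
- Joint 6 came within 0.007 rad of its lower limit during the tilt, so I backed the tilt off from 43° to 40°.

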